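# Twist the vent peg home in the small oak cask

## Robot

A 6-joint arm with a two-finger parallel gripper is mounted at the origin on a cart in front of the work surface, level with it; the furniture and walls round the work are solid. World frame = base frame: x ahead of the robot, y to its left, z up, the work surface at z = 0. Lengths are in mm, angles in rad, forces in N, time in s.
With the tool pointing down it reaches from about 350 to 1000 mm from the base axis. Payload 7.1 kg.
Tool frame: the origin (TCP) lies on the centre line of the jaws, within the pads' length; the fingertips stand 22 mm ahead of it and the grasp point (between the pads) lies 3 mm ahead of it; y points along the fingers, z is the direction in which the jaws open and shut, and the axes are right-handed (so a half turn about y gives the same grasp; the last joint's range is limited). The gripper opens to 85 mm and grips with 20 to 120 N. Pads are 22 mm wide; open, the fingers measure 114 mm over their backs; the gripper's body (76 mm by 85 mm) begins 54 mm behind the grasp point. The pads swing forward as they close: fully open they stand 13 mm farther back than shut.
Start: joints at [-1.209, 0.423, 1.63, -0, 1.089, -0.019], TCP at [232.306, -580.206, 253.319] pointing down, gripper open.
Joint ranges: [-3, 3], [-0.9, 2.11], [0.09, 2.58], [-1.31, 4.45], [0.11, 2.69], [-2.54, 2.54]. Speed limits (rad/s): [2.39, 2.39, 3.01, 3.14, 3.14, 3.14].

## Interface

Orientations are given as a unit quaternion [x, y, z, w].
In Python, from bench import manip, snapshot, get_calibration gives the robot as it stands.
- The arm moves only by the shell command python3 -m pendant 'ROWS' [FORCE]. ROWS is JSON, a list of rows, each an object with "dr": the turn, a rotation vector about the tool's x, y, z in units of pi/2 rad (1.0 is pi/2 rad), a list of three; "delta_pos": the shift along the tool's x, y, z in units of 500 mm (1.0 is 500 mm), a list of three; "gripper": the finger opening in mm, from 0 to 85.4. In form: [{"dr": [wx, wy, wz], "delta_pos": [tx, ty, tz], "gripper": gripper}, ...]. A call has 1 to 12 rows; each row shifts and turns the pose as measured when the row begins, along the tool's axes as they then stand; what a row does not reach is not made up. A row lasts 1/10 s, in which the tool goes at most 50 mm and 8.59 degrees, less where a joint would pass 70% of its speed; a pose out of reach is approached as far as the arm can. A call with a number of a shift or a turn outside -1 to 1 is refused whole. A call with a gripper value outside its range is refused whole. The fingers move at their own pace and stop on an object; FORCE is the grip in N (left out, the last holds). Time passes only in rows, so rows that do not move let the fingers close. It gives the time, the measured TCP pose, the force and the opening at its end, in the units of the state.
- manip.sense(): the state, without advancing time (a new reading comes with each control period).
- snapshot(name): name is "scene" or "top"; returns the picture (420x560x3 uint8, red, green, blue); there is no depth.
- get_calibration(name): a dict with "camera_matrix" (3x3 intrinsics, pixels), "D" ([k1, k2, p1, p2, k3] as OpenCV has them; the pictures are not rectified), "view" (4x4, takes a point from world to camera coordinates). Camera axes: x right, y up, looking along -z (the intrinsics and any distortion apply to the point x, -y, -z); pixel columns grow to the right and rows downward; lengths in mm; the calibration is good to about 2 mm. A picture is of the moment at which its call begins. get_calibration takes no time and is no camera call.
- manip.sign_off(): hands the job in, once; it reports no verdict.
The state is a dict: "clock": time; "qpos": joint angles; "joint_velocities": joint speeds; "joint_torque": joint torques, N m; "tcp_pos": TCP position; "eef_rot": TCP orientation; "wrist_force": force on the tool from outside, world axes, zero at the start; "torque": the same for the moment, N m; "finger_gap": opening from 0.0 (shut) to 1.0 (fully open).
Only numpy, scipy, OpenCV 4.12 (cv2) and the standard library are available. Lean on these libraries where they do the work, as an engineer would, in place of code of your own. Each camera call takes 0.05 s, during which the arm holds its last target.

## Task

The vent peg on top of the smaller of the two oak casks has worked loose and stands proud of its hole. Press it down into its tapered hole and turn it clockwise (seen from above) until its wing handle lies straight across the cask, keeping it pressed down while it turns, so that it ends fully home and holds by itself when you let go. Leave the larger cask alone.

Things in the scene. Friction and masses are not known exactly. Their poses are not given: they have to be found in the camera images.
- peg_wing (a point): Middle of the wing of the loose vent peg (dark wood, like a violin peg) upright on top of the smaller cask (160 mm long, 124 thick, its top 144 above the worktop). Wing: flat upright bar 50 mm long (its x axis), 12 thick (y), 28 high (z up); pinch it from above across the 12. This point is 46 mm above the cask's top line when the peg stands proud, 34 when home; a 42 mm wide boss rises 5 there.
- vent_press (a joint): How far the peg is pressed down, m: 0 proud, 0.012 home (collar on boss, firm stop). From about 0.004 its taper binds, tighter the deeper; 10 to 20 N of push take it home, more easily while it turns. A soft spring (2 to 3 N) under it lifts it again unless it is wedged deep enough for friction to hold it.
- vent_turn (a joint): Turn of the peg about its upright axis, rad, growing clockwise seen from above: 0 wing along the cask (vent open), 1.571 wing straight across the cask, parallel to its hoops (vent shut). No stop at 1.571, only at 1.9. Starts between 0.35 and 0.85. Stiffer to turn once wedged, under 0.4 N m.
- big_cask: The larger cask (210 mm long, 176 thick, its top 196 above the worktop) on its cradle to the left or right of the small one; both have their taps towards the robot. Its own vent peg is already home and across, its wing's top 245 above the worktop. Origin on the worktop under its middle, x along the cask, away from its tap. Not to be touched.

How it is judged (in metres and radians):
At the end, for the whole second after the job is handed in: The peg, let go, stays at least 8.5 mm of its 12 mm down in its hole with its wing across the cask to within 15 degrees (value of joint vent_press above 0.0085 m and value of joint vent_turn between 1.311 and 1.831 rad); the robot touches nothing.
It fails at once if the peg is turned most of the way while it stands loose, not pressed in (value of joint vent_turn above 1.25 rad and value of joint vent_press below 0.003 m).
It fails at once if the larger cask is pushed (contact force between the arm and big_cask above 5 N).
It fails at once if the larger cask is gripped or pushed with the fingers (contact force between the fingers and big_cask above 5 N).
It also fails if it takes over 38 s, if anything falls off the work surface, if the arm or the gripper's body presses on something with over 40 N, if the wrist force passes 120 N, or if a joint passes its speed limit or range.

## Working session

There is one attempt and no reset: what is moved stays moved. The work goes in short steps, Python scripts to look and compute and a shell command to move; the robot and the scene stay as the last step left them, time stands still between calls to the robot, and variables do not carry over. Pictures are saved under pics/ and viewed, and the job is handed in when it is done.

```bash
mkdir -p pics; ls; python3 - <<'E'
from bench import manip, snapshot, get_calibration
import cv2
print(manip.sense())
for n in("scene","top"):
    im=snapshot(n); cv2.imwrite(f"pics/{n}0.png",im[:,:,::-1]); print(get_calibration(n))
E
```

```text
pics
{'clock': 0.0, 'qpos': array([-1.20899625e+00,  4.23869406e-01,  1.63072138e+00,  5.86495650e-06,
        1.08858800e+00, -1.89797853e-02]), 'joint_velocities': array([-0.00172834, -0.00121317, -0.00076897,  0.00084951,  0.00174148,
       -0.00050777]), 'joint_torque': array([ 2.31069098e-03, -5.57375479e+01, -2.81740630e+01,  7.97678399e-05,
        7.32176748e-03,  2.00414200e-05]), 'tcp_pos': array([ 232.12761545, -579.7249839 ,  252.5154982 ]), 'eef_rot': array([-0.13390701,  0.69488257, -0.69377681,  0.13371932]), 'wrist_force': array([ 0.23441981, -0.24274258,  0.14947215]), 'torque': array([ 0.01504984,  0.02109222, -0.01636366]), 'finger_gap': 0.9990356284545764}
{'camera_matrix': array([[528.81611068,   0.        , 280.16930302],
       [  0.        , 528.81611068, 216.3734218 ],
       [  0.        ,   0.        ,   1.        ]]), 'D': array([-0.01474672,  0.        ,  0.        ,  0.        ,  0.        ]), 'view': array([[-6.84274458e-01, -7.29131759e-01,  1.16337112e-02,
         3.01423989e+02],
       [ 4.53487438e-01, -4.12986416e-01,  7.89804636e-01,
        -3.13053410e+02],
       [-5.71067079e-01,  5.45718881e-01,  6.13248150e-01,
        -9.39789912e+02],
       [ 0.00000000e+00,  0.00000000e+00,  0.00000000e+00,
         1.00000000e+00]])}
{'camera_matrix': array([[418.35348918,   0.        , 281.53207102],
       [  0.        , 418.35348918, 203.39878869],
       [  0.        ,   0.        ,   1.        ]]), 'D': array([-0.11816883,  0.        ,  0.        ,  0.        ,  0.        ]), 'view': array([[ 1.84425502e-02, -9.99827976e-01,  1.97245729e-03,
        -1.12802178e+01],
       [ 9.99137595e-01,  1.85031469e-02,  3.71712144e-02,
        -4.28938397e+02],
       [-3.72013167e-02,  1.28522424e-03,  9.99306965e-01,
        -9.61086588e+02],
       [ 0.00000000e+00,  0.00000000e+00,  0.00000000e+00,
         1.00000000e+00]])}
```

View pics/scene0.png

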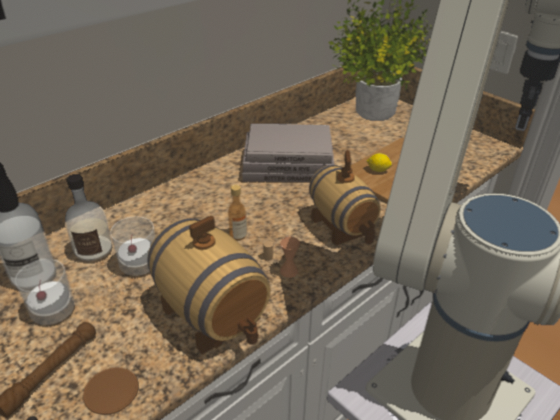

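View pics/top0.png

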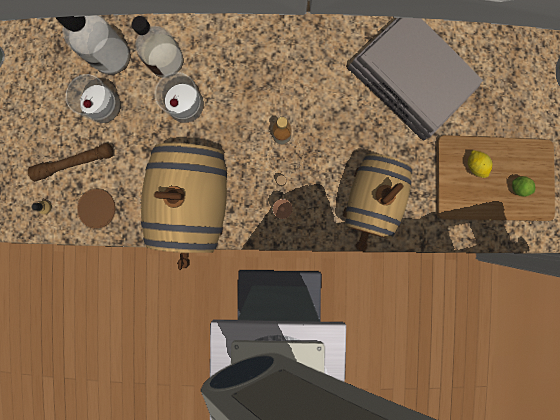

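The scene view shows the big cask at about (210,275) and the small one at (343,200), with its peg standing up at (347,165). In the top view the small cask is at about (378,193) and its wing at about (390,190). I'll zoom in there.

```bash
python3 - <<'E'
import cv2,numpy as np
a=cv2.imread("pics/top0.png")[140:250,330:430]; b=cv2.imread("pics/scene0.png")[140:250,295:395]
r=lambda x:cv2.resize(x,None,fx=4,fy=4,interpolation=cv2.INTER_CUBIC)
cv2.imwrite("pics/z0.png",np.hstack([r(a),r(b)]))
E
```

```text
(no output)
```

View pics/z0.png

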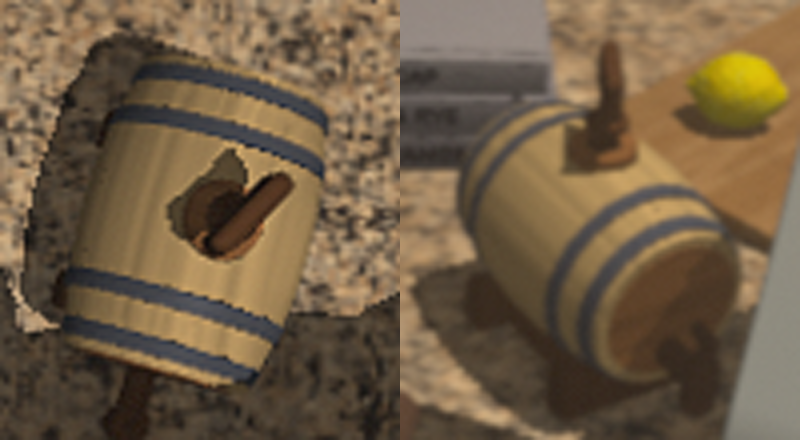

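The top view shows the wing's upper face running from about (384,201) to (402,185) px. In the scene view the wing is seen nearly edge-on at (347,164). The hoops give the cask's direction.

```bash
cat > h.py <<'E'
import numpy as np,cv2
from bench import get_calibration
def ray(n,uv):
    c=get_calibration(n);V=c["view"];p=cv2.undistortPoints(np.array([[uv]],float),c["camera_matrix"],c["D"])[0,0]
    d=V[:3,:3].T@np.array([p[0],-p[1],-1.]);o=-V[:3,:3].T@V[:3,3];return o,d/np.linalg.norm(d)
def plane(n,uv,z):
    o,d=ray(n,uv);return o+d*(z-o[2])/d[2]
def proj(n,P):
    c=get_calibration(n);V=c["view"];q=V[:3,:3]@np.array(P,float)+V[:3,3];q=q*[1,-1,-1]
    return cv2.projectPoints(q.reshape(1,1,3),np.zeros(3),np.zeros(3),c["camera_matrix"],c["D"])[0].ravel()
def tri(a,b):
    (o1,d1),(o2,d2)=ray("top",a),ray("scene",b)
    s=np.linalg.lstsq(np.c_[d1,-d2],o2-o1,rcond=None)[0];p,q=o1+s[0]*d1,o2+s[1]*d2
    return (p+q)/2,np.linalg.norm(p-q)
E
python3 - <<'E'
from h import *
im=cv2.imread("pics/top0.png");hsv=cv2.cvtColor(im,cv2.COLOR_BGR2HSV)
for y in range(180,206): print(y,' '.join(f"{hsv[y,x,0]:3d}/{hsv[y,x,2]:3d}" for x in range(374,408,1)))
# hoops: bluish
m=((hsv[...,0]>95)&(hsv[...,0]<130)&(hsv[...,1]>50)).astype(np.uint8)*255
m[:140]=0;m[245:]=0;m[:,:335]=0;m[:,425:]=0
k,l,s,c=cv2.connectedComponentsWithStats(m)
for i in range(1,k):
    if s[i,4]>25:
        ys,xs=np.where(l==i);print(s[i],c[i],cv2.fitLine(np.c_[xs,ys].astype(np.float32),2,0,.01,.01).ravel())
E
```

```text
180  17/149  18/153  18/153  18/153  18/151  17/150  18/152  18/156  18/166  18/108  18/ 74  17/ 83  18/ 83  18/ 86  17/ 86  18/ 76  17/ 80  18/183  18/180  18/177  19/172  18/166  18/171  18/166  18/162  18/174  18/178  18/176  18/120 130/ 58 116/ 67 116/ 73 116/ 74 132/ 72
181  18/152  18/154  18/153  18/150  18/154  18/153  18/153  18/161  18/175  18/109  19/ 76  18/ 86  17/ 88  18/ 85  18/ 85  18/ 79  18/ 69  18/190  18/185  18/178  18/172  18/170  18/169  18/159  18/165  18/177  18/185  18/182  18/174  18/169  17/148 114/ 48 111/ 65 113/ 70
182  17/154  18/153  18/152  18/151  18/153  18/154  18/159  18/170  18/112  18/ 75  16/ 85  18/ 86  18/ 86  17/ 84  19/ 82  19/ 80  17/ 76  18/ 77  18/184  18/178  18/172  17/173  18/172  18/166  18/179  19/184  18/154  18/186  18/176  18/173  18/171  18/167  17/148  15/ 81
183  18/152  18/156  18/153  17/153  18/157  18/160  18/170  18/115  18/ 72  17/ 82  18/ 87  18/ 89  17/ 88  18/ 84  19/ 83  17/ 85  18/ 79  17/ 67  18/188  18/180  18/174  19/184  18/180  17/ 99  18/106  15/ 65  14/ 69  16/105  19/147  18/172  18/168  18/168  18/163  18/
[... 5375 characters left out ...]
/131  13/124  16/150  19/186  18/189  18/183  18/177  18/173  18/166  18/162  18/165  18/167  18/168  18/165  18/164  18/160  18/152  18/136  17/145
204  18/161  18/166  18/171  18/182  19/189  18/192  19/202  18/162  17/ 96  15/ 73  13/106  14/124  13/126  14/130  14/107  16/104  19/131  17/180  18/185  18/186  18/181  18/177  18/173  18/166  17/164  18/166  18/166  18/164  18/162  18/161  18/159  18/147  18/146  17/162
205  18/162  18/165  18/176  18/183  18/185  18/187  17/189  17/189  18/195  18/170  18/159  18/159  17/133  18/139  19/166  19/168  19/174  18/182  18/187  18/185  18/181  18/176  18/172  18/166  18/165  17/166  18/167  18/164  18/162  18/163  18/157  18/142  18/144  18/169
```

```bash
python3 - <<'E'
from h import *
im=cv2.imread("pics/top0.png");hsv=cv2.cvtColor(im,cv2.COLOR_BGR2HSV)
H,S,V=[hsv[...,i].astype(int) for i in range(3)]
m=((V>=54)&(V<=92)&(H<=15)).astype(np.uint8)
k,l,s,c=cv2.connectedComponentsWithStats(m,connectivity=4)
i=l[194,391];print(s[i],c[i]);ys,xs=np.where(l==i)
r=cv2.minAreaRect(np.c_[xs,ys].astype(np.float32));b=cv2.boxPoints(r);print(r)
w=[plane("top",p,204) for p in b];print(np.round(w,1));C=np.mean(w,0);print("ctr",C)
e=[w[j+1]-w[j] for j in range(3)];e=max(e[:2],key=np.linalg.norm);wa=np.degrees(np.arctan2(e[1],e[0]));print("wing ang",wa%180,np.linalg.norm(e))
# hoops
m=((H>95)&(H<140)&(S>25)&(V>35)).astype(np.uint8)
m[:140]=0;m[245:]=0;m[:,:335]=0;m[:,425:]=0
k,l,s,c=cv2.connectedComponentsWithStats(m)
for i in range(1,k):
    if s[i,4]>25: 
        print(s[i],c[i].round(1))
        X=[]
        ys,xs=np.where(l==i)
        o=np.argsort(xs);a=np.mean(np.c_[xs,ys][o[:5]],0);d=np.mean(np.c_[xs,ys][o[-5:]],0)
        A,D=plane("top",a,82),plane("top",d,82);print(a,d,A.round(),D.round(),np.degrees(np.arctan2(*(D-A)[[1,0]])),'mid',(A+D)[:2]/2)
# scene wing
im=cv2.imread("pics/scene0.png");hs=cv2.cvtColor(im,cv2.COLOR_BGR2HSV)
print("proj wing in scene",proj("scene",[C[0],C[1],190]),proj("scene",[C[0],C[1],204]))
for y in range(146,182,1): print(y,' '.join(f"{hs[y,x,0]:3d}/{hs[y,x,2]:3d}" for x in range(336,360,1)))
E
```

```text
[383 183  20  21 146] [392.52739726 193.10958904]
((392.75006103515625, 193.25001525878906), (5.656853675842285, 24.748737335205078), 45.0)
[[ 431.6 -190.   204. ]
 [ 465.  -223.   204. ]
 [ 457.6 -230.7  204. ]
 [ 424.3 -197.6  204. ]]
ctr [ 444.61014111 -210.33190822  204.        ]
wing ang 135.35116488355274 46.95258055677347
[372 157  35  12  52] [390.7 162. ]
[373.6 158.2] [404.2 167. ] [ 528. -201.   82.] [ 510. -268.   82.] -104.56297393657479 mid [ 519.12766829 -234.4597123 ]
[386 171  25  13  56] [398.  176.6]
[387.2 172.2] [409.6 182.2] [ 498. -231.   82.] [ 477. -280.   82.] -112.58758690932324 mid [ 487.80381222 -255.47984688]
[347 207  35   9  46] [361.7 210.2]
[348.2 208. ] [379.  214.2] [ 419. -146.   82.] [ 407. -213.   82.] -100.27897076761522 mid [ 413.01543127 -179.95276707]
[368 225  25   9  39] [381.4 229.4]
[370.  225.2] [390.2 231.8] [ 383. -194.   82.] [ 369. -238.   82.] -106.99966902289889 mid [ 376.21523585 -216.26214901]
proj wing in scene [347.913767  160.7180054] [348.47548828 155.37729258]
146  16/142  15/140  16/137  16/138  16/144  16/153  16/159  16/
[... 6291 characters left out ...]
  14/111  14/126  14/133  14/137  14/139  14/138  14/131  15/125  18/149  18/187  18/192  18/187  18/179  17/169
179  18/102  16/ 79  15/ 76  14/ 76  14/ 75  14/ 75  14/ 75  13/ 79  14/100  14/123  14/133  14/137  14/136  14/134  14/130  13/125  13/115  15/116  17/149  18/186  19/194  18/193  18/188  18/182
180  19/105  17/ 85  16/ 80  13/ 76  14/ 73  13/ 73  15/ 73  14/ 77  14/ 94  14/113  14/119  15/119  14/117  13/112  14/106  14/103  15/108  16/130  18/161  19/184  18/193  19/195  19/193  18/190
181  18/103  18/ 88  17/ 85  16/ 81  14/ 76  15/ 74  15/ 74  15/ 76  15/ 83  13/ 92  14/ 95  14/ 96  14/ 97  15/ 99  15/102  17/117  18/141  18/164  18/181  18/186  18/187  18/193  18/196  18/196
```

```bash
python3 - <<'E'
from h import *
f=lambda p:plane("top",(330+p[0]/4-.4,140+p[1]/4-.4),95)[:2]
hp=[((137,76),(328,115)),((105,115),(322,168)),((65,280),(280,335)),((62,335),(255,378))]
M=[];
for a,b in hp:
    A,B=f(a),f(b);d=B-A;M.append((A+B)/2);print(M[-1].round(1),np.linalg.norm(d).round(1),(np.degrees(np.arctan2(d[1],d[0]))+90).round(1))
M=np.array(M)
for i,j in((0,3),(1,2)):
    d=M[i]-M[j];print(np.degrees(np.arctan2(d[1],d[0])))
    for s in(0,1):
        d=f(hp[i][s])-f(hp[j][s]);print("side",s,np.degrees(np.arctan2(d[1],d[0])))
# tap
print("ctr",M.mean(0), "tap tip", plane("top",(362,243),70))
E
```

```text
[ 515.4 -228.7] 105.4 -10.1
[ 490.4 -218.6] 120.3 -12.3
[ 401.6 -197.2] 118.8 -13.2
[ 375.6 -190. ] 105.7 -11.5
-15.466226589837369
side 0 -15.582681411522728
side 1 -15.351906748592784
-13.498592747075191
side 0 -13.034570962756488
side 1 -13.953145438618488
ctr [ 445.75439191 -208.62675905] tap tip [ 343.89802606 -179.7008502    70.        ]
```

```bash
cat > st.py <<'E'
import sys,numpy as np
from scipy.spatial.transform import Rotation as R
from bench import manip
s=manip.sense();r=R.from_quat(s["eef_rot"]).as_matrix()
print("t",s["clock"],"q",s["qpos"].round(3),"tcp",s["tcp_pos"].round(1),"F",s["wrist_force"].round(1),"T",s["torque"].round(2),"gap",round(s["finger_gap"]*85.4,1))
print("R\n",r.round(3)," zyaw",np.degrees(np.arctan2(r[1,2],r[0,2])).round(1))
if len(sys.argv)>3:
    d=np.array([float(a) for a in sys.argv[1:4]])-s["tcp_pos"];print("world d",d.round(1),"tool delta",(r.T@d/500).round(4))
if len(sys.argv)>4:
    yaw=np.radians(float(sys.argv[4]))
    z=np.array([np.cos(yaw),np.sin(yaw),0]);y=np.array([0,0,-1.]);T=np.c_[np.cross(y,z),y,z]
    print("dr",(R.from_matrix(r.T@T).as_rotvec()/(np.pi/2)).round(4))
E
python3 st.py 444.6 -210.3 250 45.35; python3 st.py 444.6 -210.3 250 -134.65
```

```text
t 0.1 q [-1.209  0.424  1.631  0.     1.089 -0.019] tcp [ 232.1 -579.8  252.6] F [1.  0.2 0.7] T [-0.03 -0.03 -0.02] gap 85.3
R
 [[-0.928 -0.     0.372]
 [-0.372  0.001 -0.928]
 [-0.    -1.    -0.001]]  zyaw -68.2
world d [212.5 369.5  -2.6] tool delta [-0.6691  0.006  -0.5282]
dr [ 5.0000e-04 -1.2615e+00 -9.0000e-04]
t 0.1 q [-1.209  0.424  1.631  0.     1.089 -0.019] tcp [ 232.1 -579.8  252.6] F [1.  0.2 0.7] T [-0.03 -0.03 -0.02] gap 85.3
R
 [[-0.928 -0.     0.372]
 [-0.372  0.001 -0.928]
 [-0.    -1.    -0.001]]  zyaw -68.2
world d [212.5 369.5  -2.6] tool delta [-0.6691  0.006  -0.5282]
dr [8.000e-04 7.385e-01 5.000e-04]
```

```bash
python3 -m pendant '[{"dr":[0,0,0],"delta_pos":[-0.067,0,-0.053],"gripper":60},{"dr":[0,0,0],"delta_pos":[-0.067,0,-0.053],"gripper":60},{"dr":[0,0,0],"delta_pos":[-0.067,0,-0.053],"gripper":60},{"dr":[0,0,0],"delta_pos":[-0.067,0,-0.053],"gripper":60},{"dr":[0,0,0],"delta_pos":[-0.067,0,-0.053],"gripper":60},{"dr":[0,0,0],"delta_pos":[-0.067,0,-0.053],"gripper":60},{"dr":[0,0,0],"delta_pos":[-0.067,0,-0.053],"gripper":60},{"dr":[0,0,0],"delta_pos":[-0.067,0,-0.053],"gripper":60}]' 60; python3 st.py 444.6 -210.3 250 45.35
```

```text
clock: 0.9
tcp_pos: [404.6, -276.8, 250.0]
eef_rot: [-0.131, 0.696, -0.694, 0.13]
wrist_force: [0.1, -0.0, -0.6]
finger_gap: 0.705
t 0.9 q [-6.250e-01  2.310e-01  1.923e+00  1.000e-03  9.910e-01  5.740e-01] tcp [ 404.6 -276.8  250. ] F [ 0.1 -0.  -0.6] T [ 0.02 -0.05  0.08] gap 60.2
R
 [[-0.932 -0.002  0.363]
 [-0.363  0.003 -0.932]
 [ 0.001 -1.    -0.003]]  zyaw -68.7
world d [40.  66.5  0. ] tool delta [-1.229e-01  1.000e-04 -9.490e-02]
dr [ 0.0022 -1.2674 -0.0015]
```

```bash
python3 -m pendant '[{"dr":[0,-0.09,0],"delta_pos":[0,0,0],"gripper":50},{"dr":[0,-0.09,0],"delta_pos":[0,0,0],"gripper":50},{"dr":[0,-0.09,0],"delta_pos":[0,0,0],"gripper":50},{"dr":[0,-0.09,0],"delta_pos":[0,0,0],"gripper":50},{"dr":[0,-0.09,0],"delta_pos":[0,0,0],"gripper":50},{"dr":[0,-0.09,0],"delta_pos":[0,0,0],"gripper":50},{"dr":[0,-0.09,0],"delta_pos":[0,0,0],"gripper":50},{"dr":[0,-0.09,0],"delta_pos":[0,0,0],"gripper":50},{"dr":[0,-0.09,0],"delta_pos":[0,0,0],"gripper":50},{"dr":[0,-0.09,0],"delta_pos":[0,0,0],"gripper":50},{"dr":[0,-0.09,0],"delta_pos":[0,0,0],"gripper":50},{"dr":[0,-0.09,0],"delta_pos":[0,0,0],"gripper":50}]' ; python3 st.py 444.6 -210.3 250 45.35
```

```text
clock: 2.1
tcp_pos: [405.0, -268.3, 246.8]
eef_rot: [-0.62, 0.342, -0.334, 0.622]
wrist_force: [0.2, 0.5, 0.3]
finger_gap: 0.587
t 2.1 q [-0.611  0.232  1.93   0.002  0.991 -1.185] tcp [ 405.  -268.3  246.8] F [0.2 0.5 0.3] T [ 0.02 -0.03 -0.01] gap 50.1
R
 [[ 0.543 -0.009  0.84 ]
 [-0.84   0.008  0.543]
 [-0.012 -1.    -0.003]]  zyaw 32.9
world d [39.6 58.   3.2] tool delta [-0.0545 -0.0062  0.1295]
dr [ 0.0011 -0.1388 -0.0076]
```

```bash
python3 -m pendant '[{"dr":[0,0,0],"delta_pos":[-0.027,-0.003,0.065],"gripper":50},{"dr":[0,0,0],"delta_pos":[-0.027,-0.003,0.065],"gripper":50},{"dr":[0,-0.07,0],"delta_pos":[0,0,0],"gripper":50},{"dr":[0,-0.07,0],"delta_pos":[0,0,0],"gripper":50},{"dr":[0,0,0],"delta_pos":[0,0,0],"gripper":50}]' ; python3 st.py 444.6 -210.3 245 45.35
python3 - <<'E'
from bench import snapshot
import cv2,numpy as np
a=snapshot("top")[140:250,330:430]; b=snapshot("scene")[120:230,295:395]
r=lambda x:cv2.resize(x,None,fx=4,fy=4,interpolation=cv2.INTER_CUBIC)
cv2.imwrite("pics/z1.png",np.hstack([r(a),r(b)])[:,:,::-1])
E
```

```text
clock: 2.6
tcp_pos: [445.3, -207.9, 248.7]
eef_rot: [-0.654, 0.269, -0.259, 0.657]
wrist_force: [-0.6, 0.3, 0.9]
finger_gap: 0.586
t 2.6 q [-0.463  0.239  1.915  0.004  1.002 -1.27 ] tcp [ 445.3 -207.9  248.7] F [-0.6  0.3  0.9] T [0.04 0.02 0.04] gap 50.1
R
 [[ 0.721 -0.011  0.693]
 [-0.693  0.009  0.721]
 [-0.015 -1.    -0.001]]  zyaw 46.1
world d [-0.7 -2.4 -3.7] tool delta [ 0.0024  0.0074 -0.0044]
dr [ 0.0007  0.0086 -0.0092]
```

View pics/z1.png

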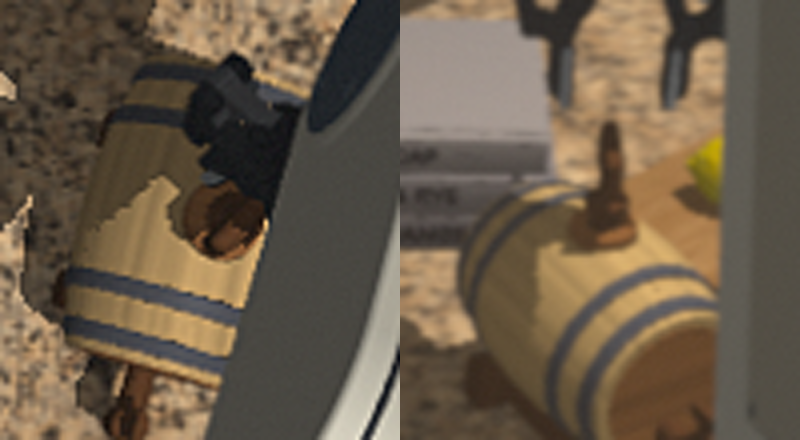

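In the scene view the open fingers straddle the wing: finger tips at zoomed x≈565 and 675, wing at 608. I'll correct the 2 mm offset and descend.

```bash
python3 -m pendant '[{"dr":[0,0.008,-0.009],"delta_pos":[0.002,0.015,-0.0044],"gripper":50},{"dr":[0,0,0],"delta_pos":[0,0.03,0],"gripper":50},{"dr":[0,0,0],"delta_pos":[0,0.03,0],"gripper":50},{"dr":[0,0,0],"delta_pos":[0,0.02,0],"gripper":50},{"dr":[0,0,0],"delta_pos":[0,0,0],"gripper":50}]' ; python3 st.py 444.6 -210.3 193 45.35
python3 - <<'E'
from bench import snapshot
import cv2,numpy as np
b=snapshot("scene")[110:230,275:395]
r=lambda x:cv2.resize(x,None,fx=5,fy=5,interpolation=cv2.INTER_CUBIC)
cv2.imwrite("pics/z2.png",r(b)[:,:,::-1])
E
```

```text
clock: 3.2
tcp_pos: [443.8, -212.0, 200.0]
eef_rot: [0.652, -0.274, 0.275, -0.651]
wrist_force: [-0.3, 0.0, 0.8]
finger_gap: 0.583
t 3.2 q [-0.469  0.305  1.962 -0.002  0.873 -1.241] tcp [ 443.8 -212.   200. ] F [-0.3  0.   0.8] T [ 0.01 -0.01  0.01] gap 49.8
R
 [[ 0.698  0.     0.716]
 [-0.716 -0.002  0.698]
 [ 0.001 -1.    -0.001]]  zyaw 44.3
world d [ 0.8  1.7 -7. ] tool delta [-0.0012  0.0141  0.0036]
dr [ 0.0006 -0.0118  0.0009]
```

View pics/z2.png

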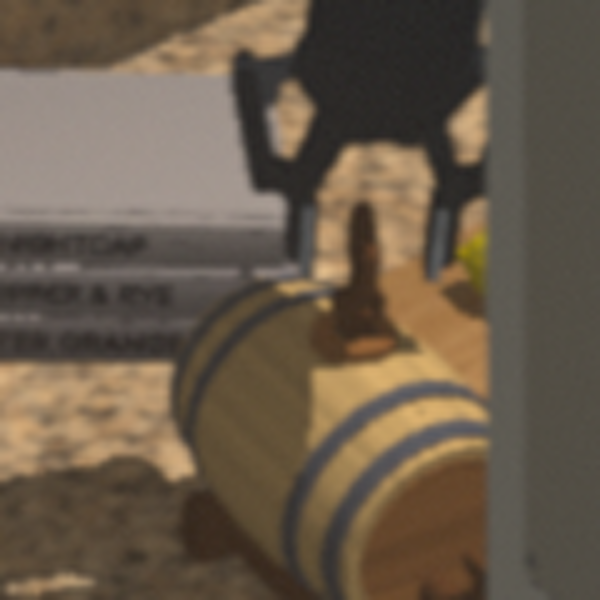

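The wing (top at (363,210) in this crop) sits midway between the fingertips, at (303,270) and (438,270). I'll lower the last 7 mm and close.

```bash
python3 -m pendant '[{"dr":[0,-0.012,0],"delta_pos":[-0.0012,0.014,0.0036],"gripper":30},{"dr":[0,0,0],"delta_pos":[0,0,0],"gripper":18},{"dr":[0,0,0],"delta_pos":[0,0,0],"gripper":14},{"dr":[0,0,0],"delta_pos":[0,0,0],"gripper":14},{"dr":[0,0,0],"delta_pos":[0,0,0],"gripper":8},{"dr":[0,0,0],"delta_pos":[0,0,0],"gripper":8}]' 50; python3 st.py 444.6 -210.3 193 45.35
```

```text
clock: 3.85
tcp_pos: [446.1, -210.8, 194.8]
eef_rot: [0.655, -0.267, 0.27, -0.654]
wrist_force: [1.2, 0.0, -2.8]
finger_gap: 0.13
t 3.85 q [-0.465  0.314  1.965 -0.002  0.858 -1.256] tcp [ 446.1 -210.8  194.8] F [ 1.2  0.  -2.8] T [-0.12 -0.08 -0.01] gap 11.1
R
 [[ 0.712  0.004  0.702]
 [-0.702 -0.003  0.712]
 [ 0.005 -1.     0.   ]]  zyaw 45.4
world d [-1.5  0.5 -1.8] tool delta [-0.0028  0.0036 -0.0013]
dr [-0.0002  0.0004  0.0031]
```

```bash
python3 -m pendant '[{"dr":[0,0,0],"delta_pos":[0,0,0],"gripper":4},{"dr":[0,0,0],"delta_pos":[0,0,0],"gripper":4},{"dr":[0,0,0],"delta_pos":[0,0.008,0],"gripper":4},{"dr":[0,0,0],"delta_pos":[0,0.008,0],"gripper":4}]' 100; python3 st.py 444.6 -210.3 183 45.35;  python3 -m pendant '[{"dr":[0,0,0],"delta_pos":[0,0.008,0],"gripper":4},{"dr":[0,0,0],"delta_pos":[0,0.006,0],"gripper":4}]'; python3 st.py 444.6 -210.3 183 45.35
```

```text
clock: 4.25
tcp_pos: [446.1, -210.9, 187.4]
eef_rot: [0.655, -0.267, 0.27, -0.654]
wrist_force: [-2.7, 2.0, 7.9]
finger_gap: 0.126
t 4.25 q [-0.465  0.326  1.97  -0.002  0.84  -1.256] tcp [ 446.1 -210.9  187.4] F [-2.7  2.   7.9] T [ 0.2   0.42 -0.04] gap 10.8
R
 [[ 0.712  0.004  0.702]
 [-0.702 -0.003  0.712]
 [ 0.006 -1.     0.001]]  zyaw 45.4
world d [-1.5  0.6 -4.4] tool delta [-0.003   0.0087 -0.0013]
dr [-0.0003  0.0003  0.0035]
clock: 4.45
tcp_pos: [446.4, -211.0, 182.2]
eef_rot: [0.655, -0.267, 0.27, -0.654]
wrist_force: [-12.4, 5.0, 45.7]
finger_gap: 0.125
t 4.45 q [-0.465  0.334  1.973 -0.002  0.829 -1.256] tcp [ 446.4 -211.   182.2] F [-12.4   5.   45.7] T [ 1.12  2.31 -0.01] gap 10.7
R
 [[ 0.712  0.004  0.702]
 [-0.702 -0.004  0.712]
 [ 0.006 -1.     0.001]]  zyaw 45.4
world d [-1.8  0.7  0.8] tool delta [-0.0035 -0.0016 -0.0015]
dr [-0.0004  0.0003  0.0036]
```

The reaction force jumped to 45 N after 12.6 mm of travel, so the peg is on its stop. Next I'll turn it clockwise (+y) with a light downward push.

```bash
python3 -m pendant '[{"dr":[0,0.06,0],"delta_pos":[0,0.002,0],"gripper":4},{"dr":[0,0.06,0],"delta_pos":[0,0.002,0],"gripper":4},{"dr":[0,0.06,0],"delta_pos":[0,0.002,0],"gripper":4}]'; python3 st.py 444.6 -210.3 183 -14.5
```

```text
clock: 4.75
tcp_pos: [446.3, -210.9, 182.6]
eef_rot: [0.609, -0.359, 0.362, -0.608]
wrist_force: [-4.2, 1.6, 14.5]
finger_gap: 0.125
t 4.75 q [-0.465  0.334  1.973 -0.002  0.83  -0.965] tcp [ 446.3 -210.9  182.6] F [-4.2  1.6 14.5] T [0.42 0.89 0.04] gap 10.7
R
 [[ 0.48   0.004  0.877]
 [-0.877 -0.004  0.48 ]
 [ 0.005 -1.     0.002]]  zyaw 28.7
world d [-1.7  0.6  0.4] tool delta [-0.0026 -0.0008 -0.0024]
dr [-0.0025  0.48    0.0026]
```

```bash
python3 -m pendant '[{"dr":[0,0.06,0],"delta_pos":[0,0.003,0],"gripper":4},{"dr":[0,0.06,0],"delta_pos":[0,0.003,0],"gripper":4},{"dr":[0,0.06,0],"delta_pos":[0,0.003,0],"gripper":4},{"dr":[0,0.06,0],"delta_pos":[0,0.003,0],"gripper":4},{"dr":[0,0.06,0],"delta_pos":[0,0.003,0],"gripper":4},{"dr":[0,0.06,0],"delta_pos":[0,0.003,0],"gripper":4},{"dr":[0,0.06,0],"delta_pos":[0,0.003,0],"gripper":4}]'; python3 st.py 444.6 -210.3 183 -14.5
python3 - <<'E'
from bench import snapshot
import cv2,numpy as np
b=snapshot("scene")[110:230,275:395]
r=lambda x:cv2.resize(x,None,fx=5,fy=5,interpolation=cv2.INTER_CUBIC)
cv2.imwrite("pics/z3.png",r(b)[:,:,::-1])
E
```

```text
clock: 5.45
tcp_pos: [446.5, -210.8, 182.5]
eef_rot: [0.451, -0.542, 0.547, -0.452]
wrist_force: [-6.7, 3.6, 22.3]
finger_gap: 0.123
t 5.45 q [-0.464  0.334  1.973 -0.002  0.828 -0.277] tcp [ 446.5 -210.8  182.5] F [-6.7  3.6 22.3] T [0.69 1.32 0.02] gap 10.5
R
 [[-0.184  0.005  0.983]
 [-0.983 -0.005 -0.184]
 [ 0.003 -1.     0.006]]  zyaw -10.6
world d [-1.9  0.5  0.5] tool delta [-0.0003 -0.001  -0.0038]
dr [-0.0038  0.0431  0.0021]
```

View pics/z3.png

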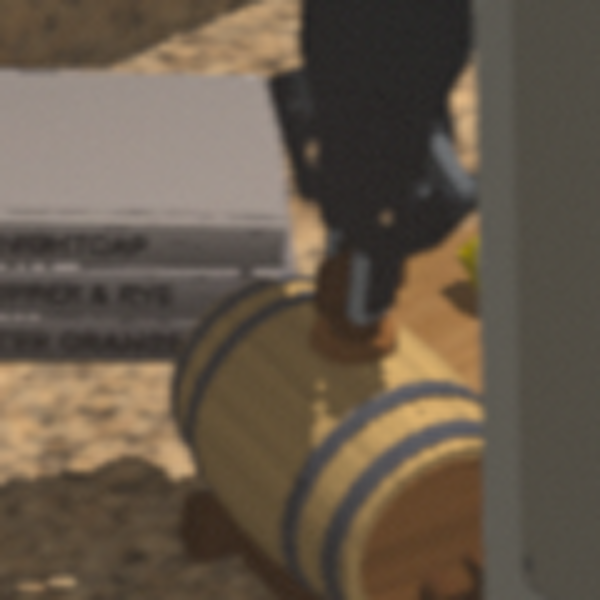

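```bash
python3 -m pendant '[{"dr":[0,0.035,0],"delta_pos":[0,0.005,0],"gripper":4},{"dr":[0,0.01,0],"delta_pos":[0,0.006,0],"gripper":4}]'; python3 st.py 444.6 -210.3 183 -14.5;  python3 -m pendant '[{"dr":[0,0,0],"delta_pos":[0,0,0],"gripper":4},{"dr":[0,0,0],"delta_pos":[0,0,0],"gripper":30},{"dr":[0,0,0],"delta_pos":[0,0,0],"gripper":40},{"dr":[0,0,0],"delta_pos":[0,0,0],"gripper":40},{"dr":[0,0,0],"delta_pos":[0,0,0],"gripper":40}]'; python3 st.py
python3 - <<'E'
from bench import snapshot
import cv2,numpy as np
b=snapshot("scene")[110:230,275:395]
r=lambda x:cv2.resize(x,None,fx=5,fy=5,interpolation=cv2.INTER_CUBIC)
cv2.imwrite("pics/z4.png",r(b)[:,:,::-1])
E
```

```text
clock: 5.7
tcp_pos: [446.7, -210.9, 182.2]
eef_rot: [0.429, -0.559, 0.564, -0.43]
wrist_force: [-14.5, 6.8, 47.6]
finger_gap: 0.125
t 5.7 q [-0.464  0.334  1.973 -0.003  0.827 -0.198] tcp [ 446.7 -210.9  182.2] F [-14.5   6.8  47.6] T [1.37 2.87 0.05] gap 10.7
R
 [[-0.261  0.005  0.965]
 [-0.965 -0.005 -0.261]
 [ 0.003 -1.     0.006]]  zyaw -15.1
world d [-2.1  0.6  0.8] tool delta [-0.0001 -0.0017 -0.0043]
dr [-0.0041 -0.0072  0.0021]
clock: 6.2
tcp_pos: [446.7, -211.0, 182.5]
eef_rot: [0.429, -0.559, 0.564, -0.43]
wrist_force: [0.6, 0.9, -0.3]
finger_gap: 0.467
t 6.2 q [-0.464  0.334  1.973 -0.003  0.827 -0.198] tcp [ 446.7 -211.   182.5] F [ 0.6  0.9 -0.3] T [-0.01 -0.   -0.03] gap 39.9
R
 [[-0.262  0.006  0.965]
 [-0.965 -0.005 -0.262]
 [ 0.004 -1.     0.007]]  zyaw -15.2
```

View pics/z4.png

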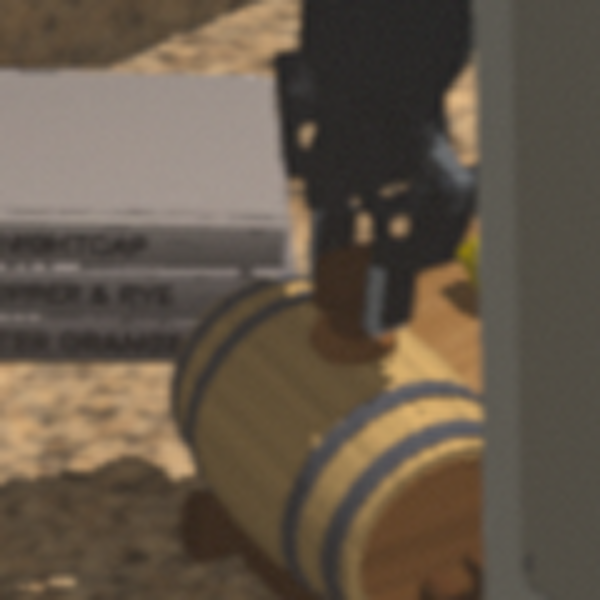

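The fingers are open, the wrist force is about 0 and the wing looks low and turned. I'll lift and move back so I can inspect it.

```bash
python3 -m pendant '[{"dr":[0,0,0],"delta_pos":[0,-0.03,0],"gripper":40},{"dr":[0,0,0],"delta_pos":[0,-0.06,0],"gripper":40},{"dr":[0,0,0],"delta_pos":[0,-0.08,0],"gripper":40},{"dr":[0,0,0],"delta_pos":[0.095,0,0],"gripper":40},{"dr":[0,0,0],"delta_pos":[0.095,0,0],"gripper":40},{"dr":[0,0,0],"delta_pos":[0.095,0,0],"gripper":40},{"dr":[0,0,0],"delta_pos":[0.095,0,0],"gripper":40},{"dr":[0,0,0],"delta_pos":[0.095,0,0],"gripper":40},{"dr":[0,0,0],"delta_pos":[0.095,0,0],"gripper":40},{"dr":[0,0,0],"delta_pos":[0,0,0],"gripper":40}]'
python3 - <<'E'
from bench import snapshot
import cv2,numpy as np
A=snapshot("top");B=snapshot("scene")
cv2.imwrite("pics/top5.png",A[:,:,::-1]);cv2.imwrite("pics/scene5.png",B[:,:,::-1])
a=A[140:250,330:430]; b=B[140:250,295:395]
r=lambda x:cv2.resize(x,None,fx=4,fy=4,interpolation=cv2.INTER_CUBIC)
cv2.imwrite("pics/z5.png",np.hstack([r(a),r(b)])[:,:,::-1])
E
```

```text
clock: 7.25
tcp_pos: [370.5, -495.8, 269.7]
eef_rot: [0.432, -0.557, 0.563, -0.431]
wrist_force: [0.8, -0.5, -0.1]
finger_gap: 0.471
```

View pics/z5.png

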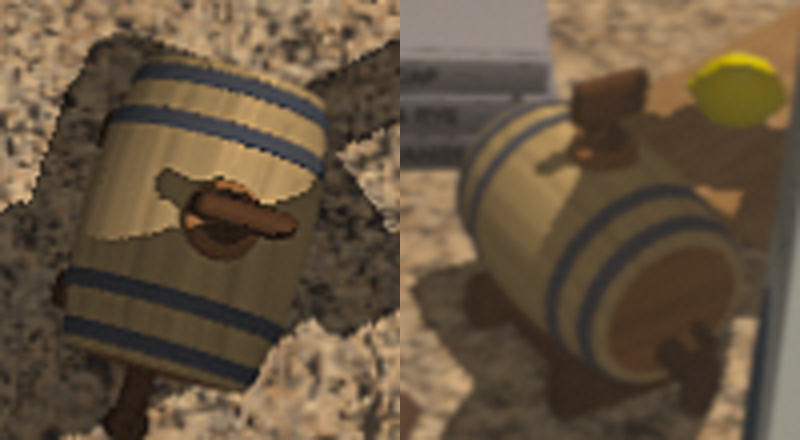

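The wing now runs from about (195,200) to (293,228) in the zoomed top view, parallel to the hoops. I'll check its angle and height numerically.

```bash
python3 - <<'E'
from h import *
def z(p,ox,oy):return (ox+p[0]/4-.4,oy+p[1]/4-.4)
for n,(a,b) in {"L end":((196,203),(575,88)),"R end":((294,224),(645,72)),"mid":((245,213),(610,80))}.items():
    P,e=tri(z(a,330,140),z((b[0]-400,b[1]),295,140));print(n,P.round(1),e.round(1))
for zz in(204,192):
    for p in((199,210),(294,224)):pass
    A=plane("top",z((196,203),330,140),zz);B=plane("top",z((294,227),330,140),zz);d=B-A
    print("wing ang",np.degrees(np.arctan2(d[1],d[0])),np.linalg.norm(d),"proj mid",zz,(proj("scene",[445.5,-210.5,zz])))
im=cv2.imread("pics/top5.png");hsv=cv2.cvtColor(im,cv2.COLOR_BGR2HSV);H,S,V=[hsv[...,i].astype(int) for i in range(3)]
for y in range(186,202): print(y,' '.join(f"{H[y,x]:3d}/{V[y,x]:3d}" for x in range(376,406)))
E
```

```text
L end [ 450.5 -185.   195.6] 1.3
R end [ 441.4 -234.2  189.9] 0.0
mid [ 446.2 -209.5  192.6] 0.6
wing ang -102.44681492433091 47.69866891050722 proj mid 204 [348.22379419 155.19700668]
wing ang -102.44681492433088 48.43972757291584 proj mid 192 [347.74363219 159.77824035]
186  19/ 79  18/ 78  18/ 79  17/ 70  15/ 55  11/ 59  13/ 62  13/ 56  13/132  13/147  13/146  13/149  14/149  13/154  14/127  17/170  18/184  18/176  18/180  18/168  18/169  18/178  18/183  18/183  18/178  18/174  18/169  18/161  18/158  18/163
187  18/ 83  18/ 83  17/ 72  13/ 66  12/ 62  13/ 50  14/ 51  14/ 60  14/ 63  15/ 61  13/ 55  14/ 53  14/135  13/149  13/156  13/157  16/166  18/181  17/177  18/164  17/174  18/181  18/185  18/179  18/178  18/174  18/168  18/161  18/166  18/174
188  18/ 84  17/ 73  14/ 46  13/ 25  12/ 48  12/ 64  12/ 71  12/ 66  13/ 51  13/ 44  13/ 39  12/ 34  14/ 41  12/ 48  13/ 59  14/ 55  13/151  16/162  18/180  18/166  17/179  18/184  18/188  18/181  18/179  18/178  18/175  18/174  18/159  18/ 72
189  19/ 79  18/ 52  13/ 25  10/ 43  13/ 64  13/ 83  13/ 87  12/ 82  12/ 79  13/ 72  12/ 70   9
[... 2376 characters left out ...]
/ 63  13/ 63  13/ 66  12/ 50  11/ 39  12/ 38  10/ 40  12/ 37  12/ 37  13/ 37  16/ 37  14/ 40  12/ 51  14/ 72  14/ 71  13/ 67  18/ 80  16/ 42  14/ 29   8/ 30   8/ 30   9/ 36  13/ 48  18/ 61  19/ 71  17/ 86  19/ 82
200  18/ 75  14/ 55  13/ 56  13/ 65  13/ 64  12/ 62  15/ 65  12/ 59  10/ 47  15/ 39  15/ 37  11/ 38   9/ 37  16/ 50  13/ 67  14/ 68  13/ 66  10/ 65  16/ 86  19/ 92  19/ 91  17/ 90  18/ 74  19/ 85  19/ 86  19/ 87  17/ 85  18/ 85  17/ 83  18/ 82
201  18/ 86  15/ 78  16/ 54  12/ 55  13/ 65  12/ 66  15/ 65  14/ 65  15/ 65  14/ 58  14/ 54  13/ 55  13/ 64  13/ 63  14/ 63  14/ 62  13/ 61  15/ 76  19/ 87  18/ 86  19/ 84  17/ 83  19/ 81  18/ 81  16/ 83  18/ 82  17/ 83  17/ 83  18/ 82  18/ 83
```

```bash
python3 - <<'E'
from bench import manip
s=manip.sense();print(s["clock"],s["wrist_force"].round(2));print(manip.sign_off())
E
```

```text
7.35 [0.55 0.57 0.53]
the job is handed in; nothing more can be done
None
```

The vent peg on the smaller cask is pressed home and its wing lies across the cask. I handed the job in at 7.35 s, and sign-off gives no verdict.

**What I did:** I found the peg and the cask's direction in the two views and pinched the wing from above. I pressed it down 12.6 mm to a firm stop, where the reaction was about 46 N. I then turned it about 60° clockwise while pushing at roughly 15–22 N. A last push of about 48 N followed, then I opened the fingers, lifted and moved clear.

**Last checks:**
- **Height:** about 1 s after release, the wing's top triangulates to 192.6 mm. Fully home would be 192 and standing proud 204, so the peg is holding by itself.
- **Angle:** the gripper's final heading puts the wing at −105°, against −104.5° for straight across. My hand-picked points on the last picture gave about −102.5°. The two disagree by about 3°, well inside the 15° allowed.
- **Contact:** the wrist force was about 1 N or less with the arm clear. The arm never went near the larger cask.

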